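# Shut the water heater's valve under the sliding cover

## Robot

A 7-joint arm with a two-finger parallel gripper is mounted at the origin on the work surface. World frame = base frame: x ahead of the robot, y to its left, z up, the work surface at z = 0. Lengths are in m, angles in rad, forces in N, time in s.
With the tool pointing down it reaches from about 0.425 to 0.875 m from the base axis. Payload 4.7 kg.
Tool frame: the origin (TCP) lies at the very end of the fingers, on their centre line; the grasp point (between the pads) lies behind it (ctrl.tcp_to_grasp is the y of the grasp point in the tool frame, in m); y points along the fingers, x is the direction in which the jaws open and shut, and the axes are right-handed (so a half turn about y gives the same grasp; the last joint's range is limited). The gripper opens to 87 mm and grips with 3 to 60 N. Pads are 19 mm wide; open, the fingers measure 117 mm over their backs; the gripper's body (75 mm by 190 mm) begins 51 mm behind the grasp point.
Start: joints at [-1.282, 0.321, -0.07, 1.45, 0.023, 1.371, -0.057], TCP at [0.176, 0.626, 0.223] pointing down, gripper open.
Joint ranges: [-2.86, 2.86], [-0.3, 2.09], [-1.38, 1.24], [0.06, 2.45], [-1.56, 4.7], [0.09, 2.05], [-2.69, 2.69]. Speed limits (rad/s): [2.57, 2.57, 3.14, 3.14, 3.14, 3.14, 3.14].

## Interface

Orientations are given as a rotation vector (axis times angle).
In Python, from bench import ctrl, get_image, workorder gives the robot as it stands.
- The arm moves only by the tool drive_tool, never from a script. Its argument "increments" is text: rows parted by semicolons, each of 5 numbers parted by spaces: the shift along the tool's x, y, z in mm, then the turn about the tool's y in degrees, then the closure in counts, from 0 (fully open) to 255 (shut). In form: tx ty tz yaw fingers; .... A call has 1 to 20 rows; each row shifts and turns the commanded pose from where the row before left it, along the tool's axes as they then stand; what a row does not reach is not made up. A row lasts 1/8 s, in which the tool goes at most 62.5 mm and 10.7 degrees, less where a joint would pass 70% of its speed; a pose out of reach is approached as far as the arm can. A call is refused whole if a number of a shift passes 62.5 or a number of a turn 10.7, either way. A call with a gripper value outside its range is refused whole. The fingers move at their own pace and stop on an object; "squeeze" is the grip in N (left out, the last holds). Time passes only in rows, so rows that do not move let the fingers close. It gives the time, the measured TCP pose, the force and the opening at its end, in the units of the state.
- ctrl.get_state(): the state, without advancing time (a new reading comes with each control period).
- get_image(name): name is "scene" or "side" or "wrist"; returns a dict with "img" (420x560x3 uint8, red, green, blue), "mtx" (3x3 intrinsics, pixels), "camera_from_world" (4x4, takes a point from world to camera coordinates). Camera axes: x right, y up, looking along -z (the intrinsics and any distortion apply to the point x, -y, -z); pixel columns grow to the right and rows downward; lengths in m; the calibration is good to about 2 mm. The wrist camera is an equidistant fisheye: a pixel r from the principal point sees the ray r / f radians off the axis. A picture is of the moment at which its call begins. There is no depth.
- workorder.close_job(): hands the job in, once; it reports no verdict.
The state is a dict: "time": time; "joint_positions": joint angles; "qd": joint speeds; "joint_torque": joint torques, N m; "position": TCP position; "tool_rot": TCP orientation; "ft_force": force on the tool from outside, world axes, zero at the start; "torque": the same for the moment, N m; "grip_width": opening from 0.0 (shut) to 1.0 (fully open).
Only numpy, scipy, OpenCV 4.12 (cv2) and the standard library are available. Lean on these libraries where they do the work, as an engineer would, in place of code of your own. Each camera call takes 0.05 s, during which the arm holds its last target.

## Task

Push the loose metal cover of the valve box all the way back, away from the robot, by the rib on it, so that both valves below are bare; slide it in its rails and do not lift it. Then push the valve handle that ends in a round paddle a quarter turn, fully across its pipe, so that it is shut. Leave the cover back, and leave the other valve (plain straight handle), the coupling in the box and the things beside the box as they are.

Things in the scene. Friction and masses are not known exactly. Their poses are not given: they have to be found in the camera images.
- valve_box: White fixed box, 340 (x) by 344 (y) mm; origin under its centre, x away from the robot. Near half is an open bay: inside x -160 to -15, y -150 to 150, floor 8 high; far half closed. Side wall tops, 90 high, are rails; strips to 99 high guide the cover on all four sides, the far one is its stop. Copper pipes run along x in the bay at y 55 and -70, all below 43 high (valve stems apart).
- cover_rib (a point): Middle of the rib's top edge on the loose dark steel cover (0.5 kg; 158 in x, 326 in y, 6 mm thick, underside 90 high). The bare metal rib stands across its middle: 140 long (y), 12 thick (x), 20 high, top at 116 mm. In the box's x this point starts at -84 to -62 mm (over the bay) and is at +84 with the cover against the far stop. Slides with a few N.
- paddle_handle (a joint): Angle of the steel handle with the round paddle: 0 = open, in line with the pipe, pointing along the box's +x; 1.571 = shut, at its stop, pointing along the box's +y (robot's left). Turns anticlockwise seen from above about a vertical axis; starts at 0 to 0.3; friction about 0.12 N m, stays where left.
- paddle_pivot (a point): Point on the paddle handle's vertical turning axis at half the handle's height (67 mm above the counter). In the box frame x -115 mm, y 55 or -70 (the two valves swap places). Handle: hub 28 mm across, bar 14 mm wide, 56 to 78 mm above the counter.
- paddle_end (a point): Centre of the round paddle, a flat steel disc 40 mm across and 22 mm high, at the end of the handle, 60 mm from the turning axis, at half its height (67 mm).
- plain_handle (a joint): Angle of the other valve's plain straight bar handle (14 mm wide, 80 mm from axis to tip, same height, same sense of turning); starts at 0 to 0.12, to be left as it is.
- plain_end (a point): Point on the plain straight handle 60 mm from its turning axis, at half its height (67 mm).
- coupling: Bystander: small loose brass pipe coupling, 26 mm across, 30 mm high, standing on the bay's floor in its near right corner; origin under its centre.
- mug: Bystander: white mug, 76 mm across, 85 mm high, left of the box; origin under its centre.
- tin: Bystander: food tin, 72 mm across, 100 mm high, right of the box; origin under its centre.
- wrench: Bystander: spanner lying right of the box, along the box's x.
- screwdriver: Bystander: screwdriver lying left of the box, along the box's x.

How it is judged:
On the way, in this order (a step that is already met when the one before it is completed fails the run):
1. the cover is slid back so that the bay is bare (x of cover_rib in the frame of valve_box above 0.066 m), for 0.2 s.
2. the paddle-ended handle is pushed shut (value of joint paddle_handle above 1.43 rad), for 0.2 s.
At the end, for the whole second after the job is handed in: The cover lies flat on its rails within 18 mm of its far stop; the paddle-ended handle is within 8 degrees of fully shut; the plain handle is still open (under 0.3 rad) (x of cover_rib in the frame of valve_box above 0.066 m and z of cover_rib in the frame of valve_box between 0.11 and 0.122 m and angle between cover_rib's own z axis and vertical below 0.05 rad and value of joint paddle_handle above 1.43 rad and value of joint plain_handle below 0.3 rad); the robot touches nothing.
It fails at once if the cover is lifted from its rails or tipped (z of cover_rib in the frame of valve_box above 0.13 m or angle between cover_rib's own z axis and vertical above 0.15 rad).
It fails at once if the other valve's handle is turned (distance of plain_end from where it was at the start of the episode above 0.015 m).
It fails at once if the coupling or a thing beside the box is moved more than 30 mm or picked up (distance of any of coupling, mug, tin, wrench, screwdriver from where it was at the start of the episode above 0.03 m).
It also fails if it takes over 51 s, if anything falls off the work surface, if the arm or the gripper's body presses on something with over 40 N, if the wrist force passes 120 N, or if a joint passes its speed limit or range.

## Working session

There is one attempt and no reset: what is moved stays moved. The work goes in short steps, Python scripts to look and compute and a tool call to move; the robot and the scene stay as the last step left them, time stands still between calls to the robot, and variables do not carry over. Pictures are saved under pics/ and viewed, and the job is handed in when it is done.

Besides the shell and the picture viewer there is one more tool, called after "Call:" as name(argument=value, ...) on one line, values as JSON. drive_tool: Moves the arm, as the interface text tells. Its arguments: {"type":"object","properties":{"increments":{"type":"string"},"squeeze":{"type":"number"}},"required":["increments"]}

```bash
ls; mkdir -p pics; python3 - <<'E'
from bench import ctrl, get_image
import cv2
print(ctrl.get_state(), ctrl.tcp_to_grasp)
for n in ("scene","side","wrist"):
    d=get_image(n); cv2.imwrite(f"pics/{n}0.png",d["img"][:,:,::-1]); print(n,d["mtx"].tolist(),d["camera_from_world"].round(4).tolist(),[k for k in d])
E
```

```text
pics
{'time': 0.0, 'joint_positions': array([-1.28190567,  0.32182237, -0.07010197,  1.45166854,  0.0226054 ,
        1.37079947, -0.05687225]), 'qd': array([-0.00020358,  0.00063697,  0.00064857, -0.00109845, -0.00011632,
       -0.00111554, -0.00150626]), 'joint_torque': array([-1.57211758e-06, -4.91280127e+01, -4.03657313e-01, -3.12535536e+01,
       -6.36885781e-02,  4.37744055e-02,  1.92657567e-04]), 'position': array([0.17626427, 0.62507001, 0.2214653 ]), 'tool_rot': array([-1.32798332, -1.00344776,  1.0058808 ]), 'ft_force': array([ 0.17887214, -0.47296107, -0.39992882]), 'torque': array([ 0.08261293,  0.02220249, -0.01767026]), 'grip_width': 0.9975045488558211} -0.0187
scene [[384.9361848253779, 0.0, 273.4608467748772], [0.0, 384.9361848253779, 211.69812693571345], [0.0, 0.0, 1.0]] [[0.2699, 0.9627, 0.0163, -0.168], [-0.5615, 0.1437, 0.8149, 0.2419], [0.7822, -0.2291, 0.5794, -1.5013], [0.0, 0.0, 0.0, 1.0]] ['img', 'mtx', 'camera_from_world']
side [[519.1797496285014, 0.0, 276.1129981012647], [0.0, 519.1797496285014, 208.45031521943358], [0.0, 0.0, 1.0]] [[0.7825, -0.6224, -0.0195, -0.4131], [0.4308, 0.5184, 0.7387, -0.3425], [-0.4496, -0.5864, 0.6738, -0.9186], [0.0, 0.0, 0.0, 1.0]] ['img', 'mtx', 'camera_from_world']
wrist [[325.19226210127806, 0.0, 280.11852241084256], [0.0, 325.19226210127806, 204.59832794888246], [0.0, 0.0, 1.0]] [[0.2712, 0.9625, -0.0021, -0.649], [-0.9231, 0.2595, -0.2837, 0.0362], [-0.2725, 0.0789, 0.9589, -0.3908], [0.0, 0.0, 0.0, 1.0]] ['img', 'mtx', 'camera_from_world']
```

View pics/scene0.png

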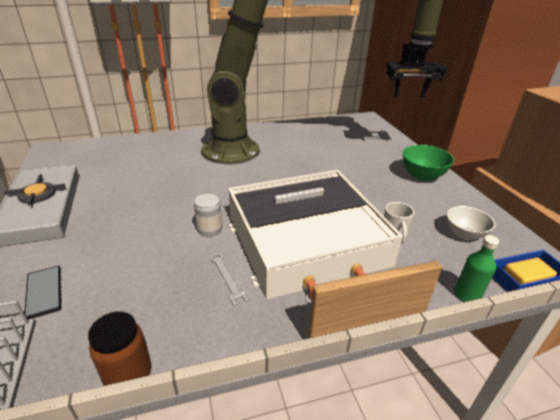

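View pics/side0.png

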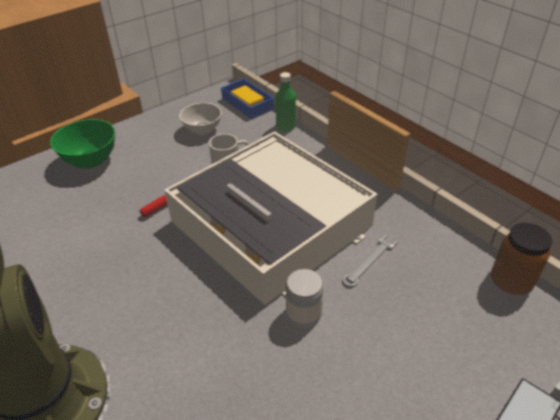

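View pics/wrist0.png

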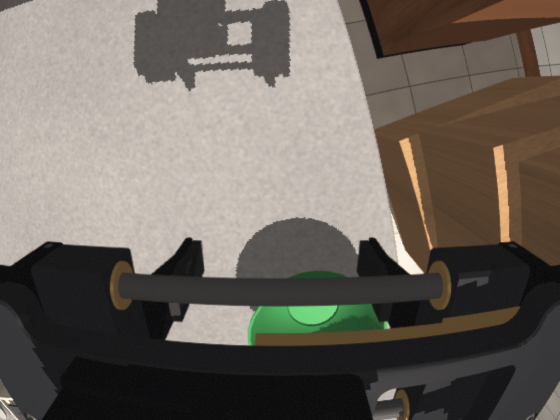

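The scene view shows the box's dark cover over the bay, with its rib near (300,195). In the side view the rib is near (248,202). The mug is on the left and the tin on the right. I'll zoom in to pick out the corners.

```bash
python3 - <<'E'
import cv2
a=cv2.imread("pics/scene0.png")[165:295,220:420]; cv2.imwrite("pics/sc_z.png",cv2.resize(a,None,fx=4,fy=4,interpolation=cv2.INTER_CUBIC))
a=cv2.imread("pics/side0.png")[130:300,155:385]; cv2.imwrite("pics/si_z.png",cv2.resize(a,None,fx=3.4,fy=3.4,interpolation=cv2.INTER_CUBIC))
E
```

```text
(no output)
```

View pics/sc_z.png

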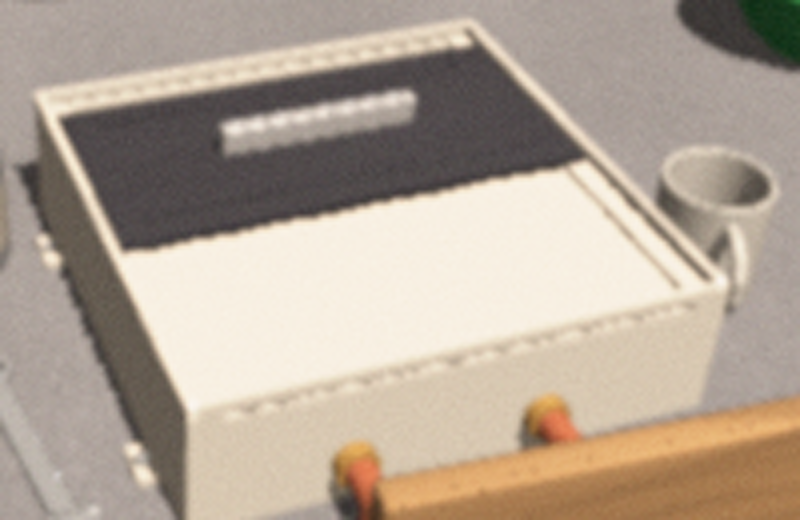

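View pics/si_z.png

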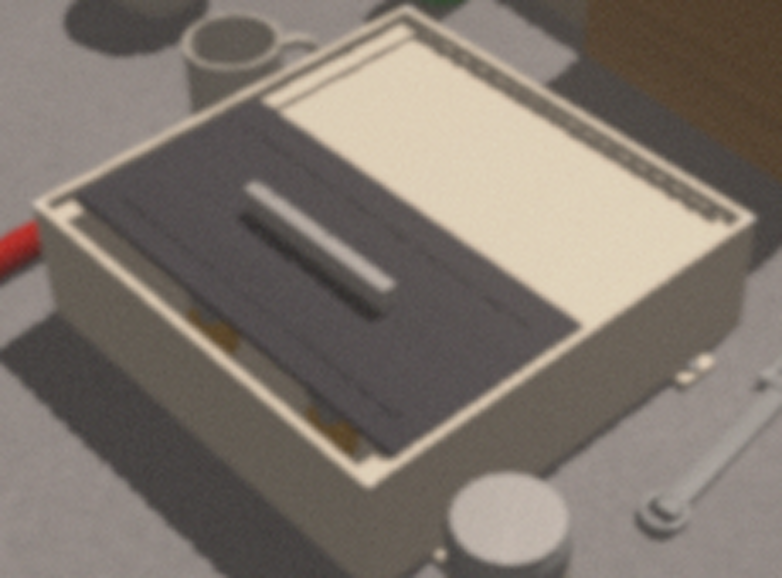

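```bash
cat > h.py <<'E'
import numpy as np, cv2
from scipy.spatial.transform import Rotation as R
def ray(d,p):
    M=d["camera_from_world"];K=d["mtx"]
    v=np.array([(p[0]-K[0,2])/K[0,0],-(p[1]-K[1,2])/K[1,1],-1.])
    return -M[:3,:3].T@M[:3,3], M[:3,:3].T@v
def plane(d,p,z):
    o,v=ray(d,p); return (o+v*(z-o[2])/v[2])[:2]
def proj(d,P):
    M=d["camera_from_world"];K=d["mtx"]; c=M[:3,:3]@np.array(P)+M[:3,3]
    return np.array([K[0,2]+K[0,0]*c[0]/-c[2],K[1,2]+K[1,1]*-c[1]/-c[2]])
E
python3 - <<'E'
from h import *
from bench import get_image
S=get_image("scene");D=get_image("side")
f=lambda p:(p[0]/4+220,p[1]/4+165); g=lambda p:(p[0]/3.4+155,p[1]/3.4+130)
a=np.array([plane(S,f(p),.099) for p in [(474,20),(38,93),(187,412),(727,283)]])
b=np.array([plane(D,g(p),.099) for p in [(35,207),(370,487),(755,215),(407,7)]])
print(a.round(4),b.round(4))
L=np.array([[-170,172],[-170,-172],[170,-172],[170,172]])/1e3
def fit(w):
    c=w.mean(0); H=L.T@(w-c); th=np.arctan2(H[0,1]-H[1,0],H[0,0]+H[1,1])
    Q=np.array([[np.cos(th),-np.sin(th)],[np.sin(th),np.cos(th)]]); return c,th,np.abs(w-c-L@Q.T).max(),Q
for w in (a,b,(a+b)/2):
    c,th,e,Q=fit(w); print(c,np.degrees(th),e)
ra=[plane(S,f(p),.116) for p in [(222,126),(415,96)]]; rb=[plane(D,g(p),.116) for p in [(250,185),(392,288)]]
for r in (ra,rb): print(np.array(r), ((np.mean(r,0)-c)@Q))
np.savez("box.npz",c=c,th=th)
E
```

```text
[[ 0.4143  0.2638]
 [ 0.4368 -0.0783]
 [ 0.7742 -0.0592]
 [ 0.7493  0.282 ]] [[ 0.4103  0.256 ]
 [ 0.4347 -0.0822]
 [ 0.7741 -0.0578]
 [ 0.7493  0.2811]]
[0.59364965 0.10206471] 3.5810449912195605 0.00327469605679101
[0.59211642 0.09930426] 4.168488624962324 0.002446272684481887
[0.59288303 0.10068449] 3.874833017680893 0.002193465871494993
[[0.53450235 0.0282556 ]
 [0.53090614 0.16708868]] [-0.06024479  0.00106125]
[[0.52422603 0.16445524]
 [0.53512288 0.02520977]] [-0.06345955 -0.00156715]
```

```bash
cat >> h.py <<'E'
def st():
    from bench import ctrl
    s=ctrl.get_state(); b=np.load("box.npz"); th=float(b["th"]); B=R.from_euler('z',th).as_matrix()
    T=R.from_rotvec(s["tool_rot"]).as_matrix()
    p=B.T@(s["position"]-np.r_[b["c"],0])
    print("t",round(s["time"],2),"box pos mm",(p*1e3).round(1),"F",s["ft_force"].round(1),"w",round(s["grip_width"],2))
    print("tool axes in box (cols)\n",(B.T@T).round(3))
    return p,B.T@T,s
E
python3 -c "
from h import *
p,T,s=st()
t=np.array([-.110,0,.2])
print('tool delta mm',T.T@(t-p)*1e3, np.degrees(np.arctan2(T[1,0],T[0,0])))"
```

```text
t 0.25 box pos mm [-380.1  551.6  222.1] F [ 0.7 -0.8  0.8] w 1.0
tool axes in box (cols)
 [[ 0.336 -0.    -0.942]
 [ 0.942 -0.001  0.336]
 [-0.001 -1.    -0.   ]]
tool delta mm [-428.86816002   22.4634345  -439.64793644] 70.37934231146231
```

Call:
drive_tool(increments="0 0 0 -9.8 80; 0 0 0 -9.8 80; -20 0 -10 0 80; -45 0 -22 0 80; -45 0 -22 0 80; -45 0 -22 0 80; -45 0 -22 0 80; -45 0 -22 0 80; -45 0 -22 0 80; -45 0 -22 0 80; -45 0 -22 0 80; -45 0 -22 0 80; -45 0 -22 0 80; -45 0 -22 0 80; -35 0 -18 0 80; 0 0 0 0 80; 0 0 0 0 80")

```text
time: 2.38
position: [0.4824, 0.0957, 0.2225]
tool_rot: [-1.176, -1.259, 1.259]
ft_force: [0.8, 1.1, 0.4]
grip_width: 0.687
```

```bash
python3 -c "
from h import *
from bench import get_image
p,T,s=st()
for n in ('scene','side','wrist'):
    cv2.imwrite(f'pics/{n}1.png',get_image(n)['img'][:,:,::-1])"
```

```text
t 2.38 box pos mm [-110.5    2.5  222.5] F [0.8 1.1 0.4] w 0.69
tool axes in box (cols)
 [[-0.    -0.    -1.   ]
 [ 1.     0.001 -0.   ]
 [ 0.001 -1.     0.   ]]
```

View pics/wrist1.png

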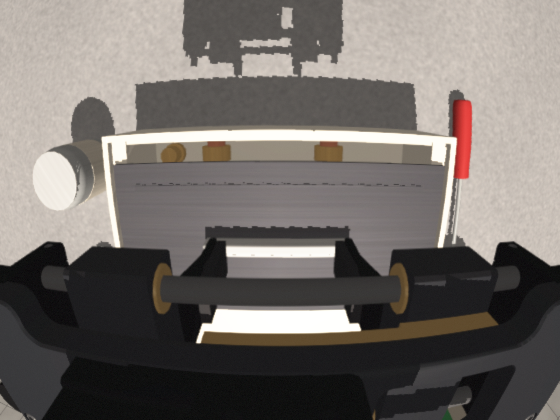

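View pics/side1.png

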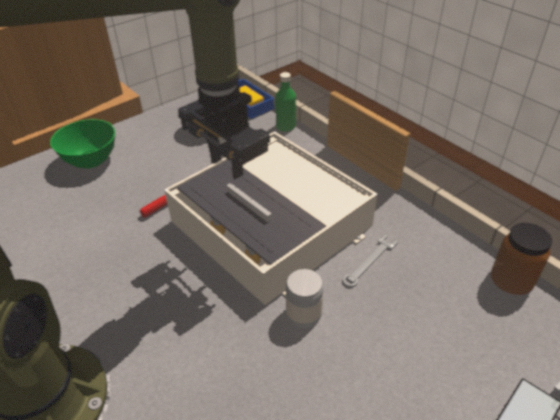

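The wrist view shows the box aligned with the tool. The fingers, at columns 220–340, sit on the robot side of the rib and within its length (205–350). I'll go down.

Call:
drive_tool(increments="0 25 0 0 80; 0 30 0 0 80; 0 30 0 0 80; 0 20 0 0 80; 0 14 0 0 80; 0 0 0 0 80; 0 0 0 0 80")

```text
time: 3.4
position: [0.4834, 0.0954, 0.1044]
tool_rot: [-1.177, -1.26, 1.258]
ft_force: [-0.7, 1.2, 0.1]
grip_width: 0.688
```

```bash
python3 -c "
from h import *
from bench import get_image
p,T,s=st()
a=get_image('side')['img'][120:300,140:380,::-1]
cv2.imwrite('pics/side2.png',cv2.resize(a,None,fx=3.3,fy=3.3,interpolation=cv2.INTER_CUBIC))"
```

```text
t 3.4 box pos mm [-109.6    2.2  104.4] F [-0.7  1.2  0.1] w 0.69
tool axes in box (cols)
 [[-0.     0.001 -1.   ]
 [ 1.     0.001 -0.   ]
 [ 0.001 -1.    -0.001]]
```

View pics/side2.png

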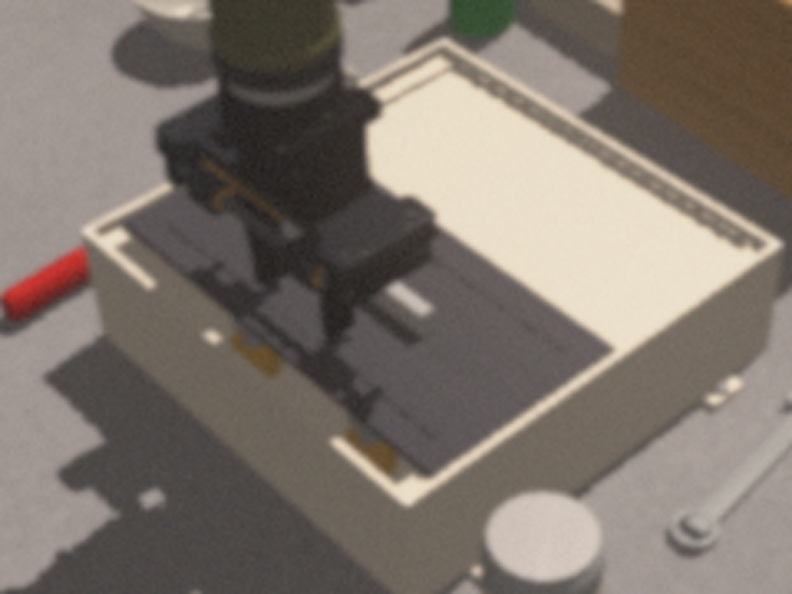

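The fingers are between the near strip and the rib, just above the cover. I'll push it back now.

Call:
drive_tool(increments="0 0 -12 0 80; 0 0 -12 0 80; 0 0 -8 0 80; 0 0 -8 0 80; 0 0 -12 0 80; 0 0 -12 0 80; 0 0 -12 0 80; 0 0 -12 0 80; 0 0 -12 0 80; 0 0 -12 0 80; 0 0 -12 0 80; 0 0 -12 0 80; 0 0 -10 0 80; 0 0 -8 0 80; 0 0 -6 0 80; 0 0 0 0 80")

```text
time: 5.45
position: [0.6434, 0.1058, 0.1038]
tool_rot: [-1.178, -1.26, 1.258]
ft_force: [0.0, -0.6, -0.2]
grip_width: 0.687
```

```bash
python3 -c "
from h import *
from bench import get_image
p,T,s=st()
a=get_image('side')['img'][120:300,140:380,::-1]
cv2.imwrite('pics/side3.png',cv2.resize(a,None,fx=3.3,fy=3.3,interpolation=cv2.INTER_CUBIC))"
```

```text
t 5.45 box pos mm [ 50.7   1.7 103.8] F [ 0.  -0.6 -0.2] w 0.69
tool axes in box (cols)
 [[ 0.     0.002 -1.   ]
 [ 1.    -0.     0.   ]
 [-0.    -1.    -0.002]]
```

View pics/side3.png

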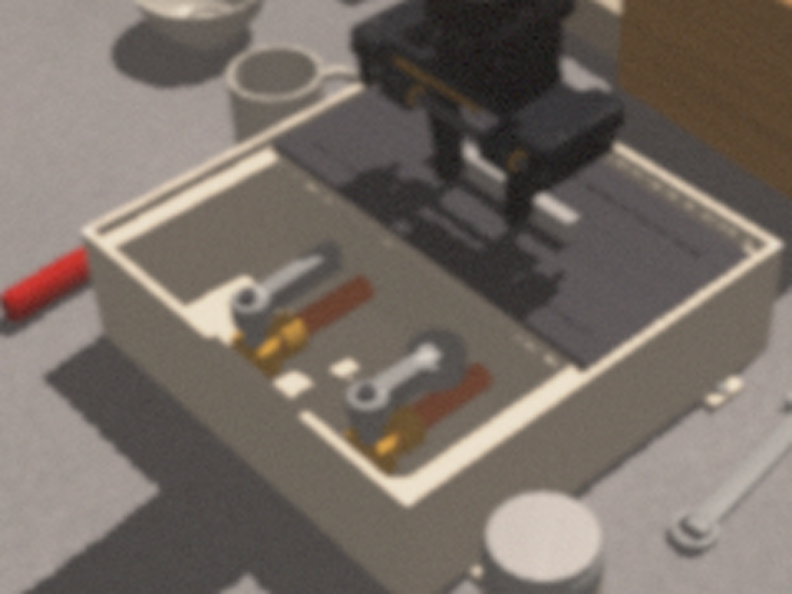

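The cover has slid back. Both valves are visible and the paddle valve is the right one (y -70). I'll push the rest of the way to the stop.

Call:
drive_tool(increments="0 0 -5 0 80; 0 0 -5 0 80; 0 0 -4 0 80; 0 0 -3 0 80; 0 0 0 0 80")

```text
time: 6.12
position: [0.6582, 0.107, 0.1035]
tool_rot: [-1.174, -1.256, 1.26]
ft_force: [-6.9, 0.1, 5.0]
grip_width: 0.689
```

The force at rest is 6.9 N with a 2 mm lag, so the cover is at the stop. I'll back off, lift and shut the fingers.

Call:
drive_tool(increments="0 0 10 0 80; 0 0 10 0 80; 0 -30 0 0 160; 0 -40 0 0 255; 0 -20 0 0 255; 0 0 0 0 255; 0 0 0 0 255")

```text
time: 7.0
position: [0.6385, 0.1056, 0.1919]
tool_rot: [-1.175, -1.257, 1.26]
ft_force: [0.7, 0.3, 0.0]
grip_width: 0.202
```

```bash
python3 -c "
from h import *
from bench import get_image
p,T,s=st()
S=get_image('scene');D=get_image('side')
a=D['img'][120:300,140:380,::-1]
cv2.imwrite('pics/side4.png',cv2.resize(a,None,fx=3.3,fy=3.3,interpolation=cv2.INTER_CUBIC))
a=S['img'][165:295,220:420,::-1]
cv2.imwrite('pics/sc4.png',cv2.resize(a,None,fx=4,fy=4,interpolation=cv2.INTER_CUBIC))"
```

```text
t 7.0 box pos mm [ 45.9   1.8 191.9] F [0.7 0.3 0. ] w 0.2
tool axes in box (cols)
 [[ 0.    -0.002 -1.   ]
 [ 1.    -0.     0.   ]
 [-0.    -1.     0.002]]
```

View pics/side4.png

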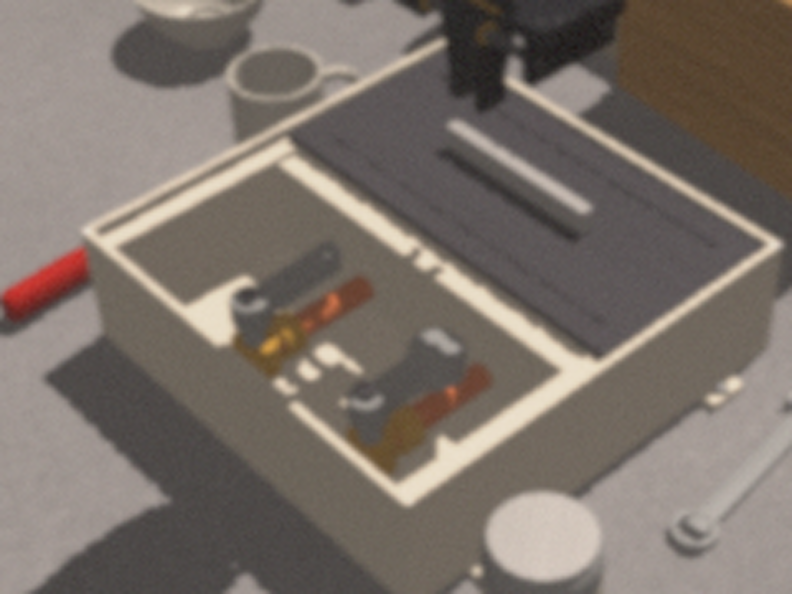

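View pics/sc4.png

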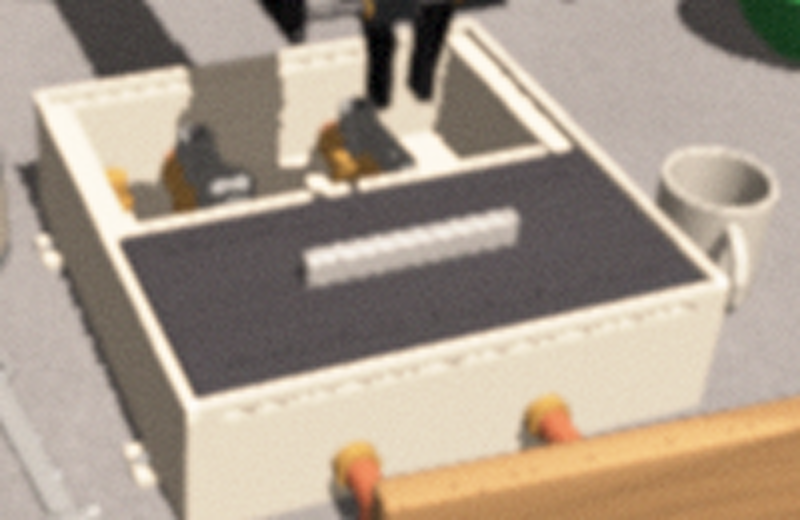

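```bash
python3 -c "
from h import *
from bench import get_image
D=get_image('side'); S=get_image('scene'); b=np.load('box.npz'); th=float(b['th']);Q=R.from_euler('z',th).as_matrix()[:2,:2]
g=lambda p:(p[0]/3.3+140,p[1]/3.3+120); f=lambda p:(p[0]/4+220,p[1]/4+165)
for n,p in dict(hub=(367,400),pad=(441,343),hub2=(248,298),tip2=(332,250)).items(): print(n,((plane(D,g(p),.078)-b['c'])@Q*1e3).round(1))
print('rib',((plane(D,g((455,124)),.116)+plane(D,g((590,208)),.116))/2-b['c'])@Q*1e3)
print('rib',((plane(S,f((305,254)),.116)+plane(S,f((518,214)),.116))/2-b['c'])@Q*1e3)
"
```

```text
hub [-120.   -73.5]
pad [-50.7 -67.3]
hub2 [-116.4   55.8]
tip2 [-43.2  54.7]
rib [85.30926593 -1.84367114]
rib [84.48745008  1.45947192]
```

The cover rib measures 84–85 mm, which is at the stop. The paddle handle is nearly open at about 0.09 rad. Next I'll place the closed fingers to the right of the paddle.

Call:
drive_tool(increments="-20 0 18 0 255; -35 0 32 0 255; -35 0 32 0 255; -25 0 24 0 255; 0 0 0 0 255; 0 20 0 0 255; 0 30 0 0 255; 0 20 0 0 255; 0 0 0 0 255")

```text
time: 8.32
position: [0.5404, -0.0154, 0.1216]
tool_rot: [-1.174, -1.256, 1.262]
ft_force: [0.1, -0.5, 0.7]
grip_width: 0.003
```

```bash
python3 -c "
from h import *
from bench import get_image
p,T,s=st()
S=get_image('scene');D=get_image('side');W=get_image('wrist')
a=D['img'][120:300,140:380,::-1]
cv2.imwrite('pics/side5.png',cv2.resize(a,None,fx=3.3,fy=3.3,interpolation=cv2.INTER_CUBIC))
cv2.imwrite('pics/w5.png',W['img'][:,:,::-1])"
```

```text
t 8.32 box pos mm [ -60.2 -112.2  121.6] F [ 0.1 -0.5  0.7] w 0.0
tool axes in box (cols)
 [[-0.001 -0.004 -1.   ]
 [ 1.    -0.    -0.001]
 [-0.    -1.     0.004]]
```

View pics/side5.png

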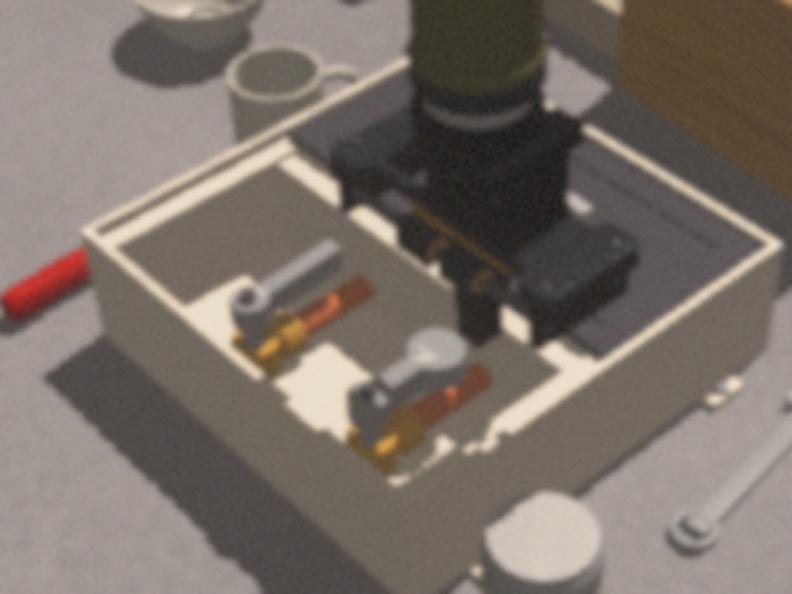

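View pics/w5.png

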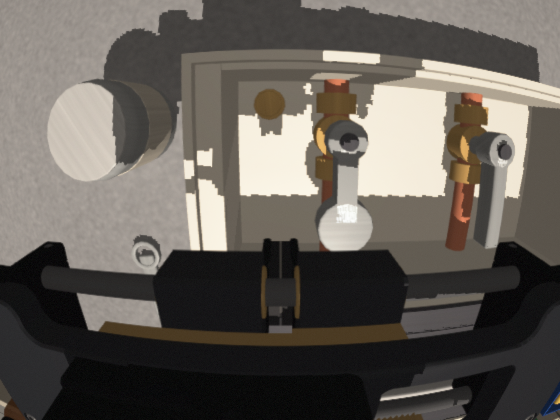

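The fingers hang right of the paddle, clear of it and of the right wall. I'll lower them to z 60.

Call:
drive_tool(increments="0 20 0 0 255; 0 20 0 0 255; 0 14 0 0 255; 0 7 0 0 255; 0 0 0 0 255")

```text
time: 9.1
position: [0.5415, -0.0163, 0.0626]
tool_rot: [-1.177, -1.259, 1.259]
ft_force: [-0.9, 0.9, -0.4]
grip_width: 0.002
```

```bash
python3 -c "
from h import *
p,T,s=st()
for a in range(-38,64,10):
    print(a,(np.array([-115,-70])+69*np.array([np.cos(np.radians(a)),np.sin(np.radians(a))])).round(1))"
```

```text
t 9.1 box pos mm [ -59.2 -113.2   62.6] F [-0.9  0.9 -0.4] w 0.0
tool axes in box (cols)
 [[ 0. -0. -1.]
 [ 1. -0.  0.]
 [-0. -1.  0.]]
-38 [ -60.6 -112.5]
-28 [ -54.1 -102.4]
-18 [-49.4 -91.3]
-8 [-46.7 -79.6]
2 [-46.  -67.6]
12 [-47.5 -55.7]
22 [-51.  -44.2]
32 [-56.5 -33.4]
42 [-63.7 -23.8]
52 [-72.5 -15.6]
62 [-82.6  -9.1]
```

Call:
drive_tool(increments="10 0 -6 0 255; 11 0 -5 0 255; 12 0 -3 0 255; 12 0 -1 0 255; 12 0 2 0 255; 12 0 3 0 255; 11 0 5 0 255; 10 0 7 0 255; 8 0 9 0 255; 0 0 0 0 255")

```text
time: 10.35
position: [0.5225, 0.0822, 0.0625]
tool_rot: [-1.174, -1.259, 1.259]
ft_force: [0.2, 0.9, -0.4]
grip_width: 0.004
```

```bash
python3 -c "
from h import *
from bench import get_image
p,T,s=st()
D=get_image('side');W=get_image('wrist')
a=D['img'][120:300,140:380,::-1]
cv2.imwrite('pics/side6.png',cv2.resize(a,None,fx=3.3,fy=3.3,interpolation=cv2.INTER_CUBIC))
cv2.imwrite('pics/w6.png',W['img'][:,:,::-1])"
```

```text
t 10.35 box pos mm [-71.5 -13.7  62.5] F [ 0.2  0.9 -0.4] w 0.0
tool axes in box (cols)
 [[-0.001 -0.001 -1.   ]
 [ 1.     0.001 -0.001]
 [ 0.001 -1.     0.001]]
```

View pics/side6.png

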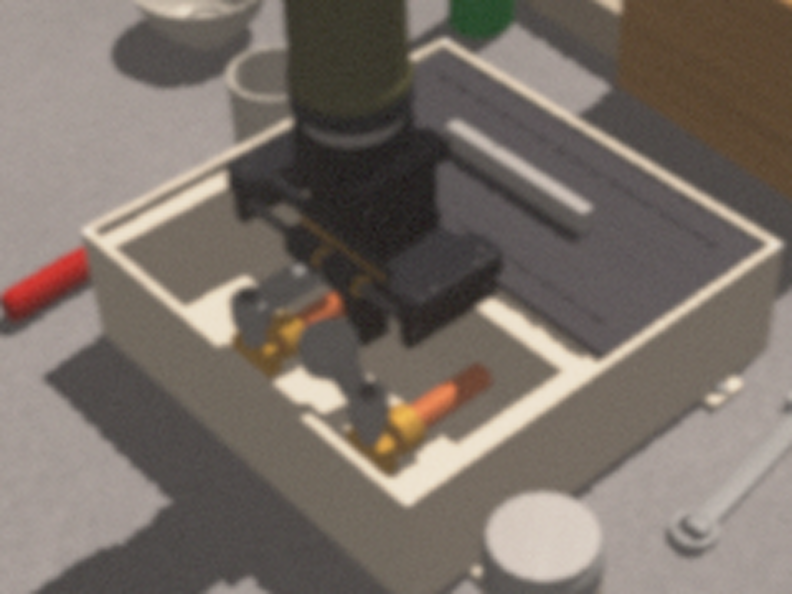

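View pics/w6.png

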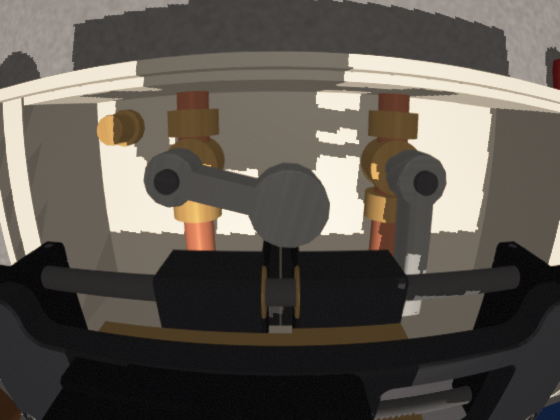

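The handle is most of the way across, at about 75°. I'll finish toward −x in small steps until it meets the stop.

Call:
drive_tool(increments="2 0 5 0 255; 1 0 4 0 255; 0 0 3 0 255; 0 0 2 0 255; 0 0 0 0 255")

```text
time: 11.08
position: [0.5097, 0.0828, 0.0628]
tool_rot: [-1.177, -1.259, 1.258]
ft_force: [2.0, 2.1, 1.6]
grip_width: 0.006
```

```bash
python3 -c "
from h import *
p,T,s=st()"
```

```text
t 11.07 box pos mm [-84.2 -12.2  62.8] F [2.  2.1 1.6] w 0.01
tool axes in box (cols)
 [[ 0.  0. -1.]
 [ 1.  0.  0.]
 [ 0. -1. -0.]]
```

Call:
drive_tool(increments="0 0 2 0 255; 0 0 2 0 255; 0 0 0 0 255")

```text
time: 11.45
position: [0.5072, 0.0827, 0.0629]
tool_rot: [-1.179, -1.261, 1.257]
ft_force: [6.2, 3.2, -1.2]
grip_width: 0.005
```

```bash
python3 -c "
from h import *
p,T,s=st()"
```

```text
t 11.45 box pos mm [-86.7 -12.1  62.9] F [ 6.2  3.2 -1.2] w 0.0
tool axes in box (cols)
 [[ 0.     0.004 -1.   ]
 [ 1.     0.     0.   ]
 [ 0.    -1.    -0.004]]
```

Call:
drive_tool(increments="0 0 3 0 255; 0 0 0 0 255")

```text
time: 11.7
position: [0.5068, 0.0827, 0.0632]
tool_rot: [-1.183, -1.266, 1.253]
ft_force: [12.7, 4.6, -7.9]
grip_width: 0.007
```

Call:
drive_tool(increments="0 0 -10 0 255; 0 0 -12 0 255; 0 -30 0 0 255; 0 -40 0 0 255; 0 -40 0 0 255; 0 0 -40 0 255; 0 0 -40 0 255; 0 0 -40 0 255; 0 0 0 0 255")

```text
time: 12.82
position: [0.6455, 0.091, 0.1706]
tool_rot: [-1.177, -1.255, 1.261]
ft_force: [-0.5, -0.7, 0.2]
grip_width: 0.005
```

```bash
python3 -c "
from h import *
from bench import get_image
p,T,s=st()
D=get_image('side');W=get_image('scene')
a=D['img'][120:300,140:380,::-1]
cv2.imwrite('pics/side7.png',cv2.resize(a,None,fx=3.3,fy=3.3,interpolation=cv2.INTER_CUBIC))
cv2.imwrite('pics/sc7.png',W['img'][:,:,::-1])
cv2.imwrite('pics/w7.png',get_image('wrist')['img'][:,:,::-1])"
```

```text
t 12.82 box pos mm [ 51.8 -13.2 170.6] F [-0.5 -0.7  0.2] w 0.01
tool axes in box (cols)
 [[ 0.001 -0.003 -1.   ]
 [ 1.    -0.003  0.001]
 [-0.003 -1.     0.003]]
```

View pics/side7.png

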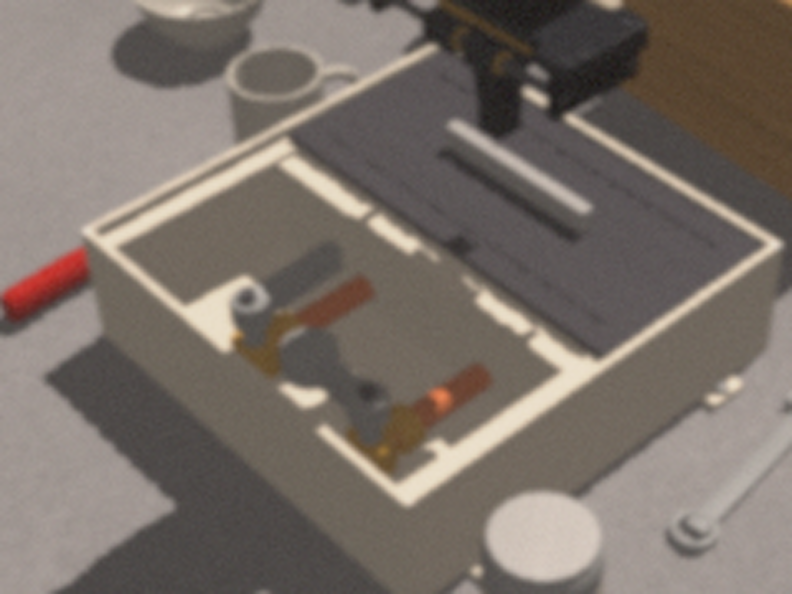

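View pics/w7.png

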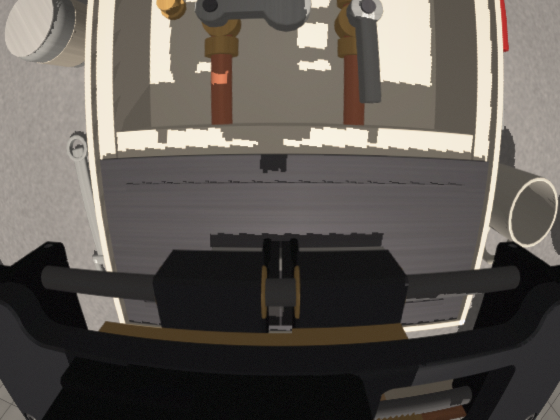

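View pics/sc7.png

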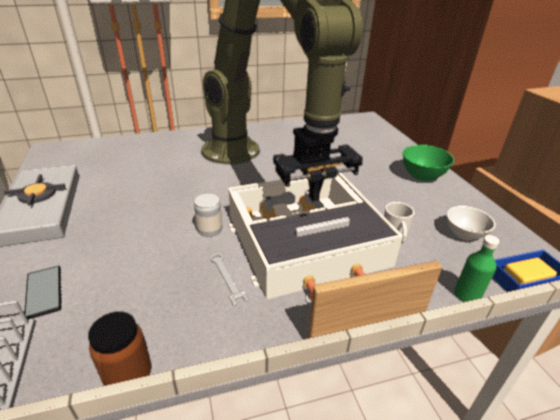

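```bash
python3 -c "
from h import *
from bench import get_image
D=get_image('side'); b=np.load('box.npz'); th=float(b['th']);Q=R.from_euler('z',th).as_matrix()[:2,:2]
g=lambda p:(p[0]/3.3+140,p[1]/3.3+120)
P={n:((plane(D,g(p),.078)-b['c'])@Q*1e3) for n,p in dict(hub=(371,394),pad=(308,351),hub2=(250,298),tip2=(332,250)).items()}
print(P); v=P['pad']-P['hub']; print(np.degrees(np.arctan2(v[1],v[0])))
print('rib',((plane(D,g((455,124)),.116)+plane(D,g((590,208)),.116))/2-b['c'])@Q*1e3)
from bench import workorder; workorder.close_job()
"
```

```text
{'hub': array([-114.6644307 ,  -71.23011207]), 'pad': array([-119.20383449,  -12.68608155]), 'hub2': array([-115.43187105,   54.81944154]), 'tip2': array([-43.23380015,  54.7358263 ])}
94.43374525622139
rib [85.30926593 -1.84367114]
the job is handed in; nothing more can be done
```

I slid the cover back to its far stop by the rib, then pushed the paddle handle (the right-hand valve) shut. I handed the job in at about 13 s, with the gripper raised clear of everything.

- **Cover:** the last picture puts the rib at about x +85 mm, and +84 is against the stop. The cover lies flat in its rails. While pushing it I felt the stop at 6.9 N.
- **Paddle handle:** it measured 94° from the picture, which is 90° give or take my pixel reading. At the end of the push the force rose to 12.7 N with almost no further movement, so it had reached its stop.
- **Plain handle:** its tip measured the same before and after, so it did not move.
- **Coupling, mug, tin, wrench and screwdriver:** they look unmoved in the pictures. I checked them by eye only and did not measure them.

The two camera views differed by up to about 8 mm on one box corner and 0.6° in the box's angle, so I used the average. The rib at the stop and the valve hubs then came out close to where they should be. No check failed.

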